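Fetch the reel nut from under the display riser

TASK

The domed reel nut of the ribbon coder has ended up under the clear display riser, in a row with a flat spacer ring and a square type block. Take the reacher, slide its open jaws over the nut, squeeze its trigger so that they close on the nut, and draw the nut well out from under the riser onto the open bench in front; then let go so that the jaws open again, leaving nut and reacher lying on the bench. Do not touch the nut with the robot itself.

Things in the scene. Friction and masses are not known exactly. Their poses are not given: they have to be found in the camera images.
- reacher: Grey reacher (mm): 380 long, 0.29 kg, flat on the bench. Origin: on the bench under mid handle; x along the shaft to the jaws, z up. Handle 62 high: fixed plate (outer face y=-24) and black trigger plate (y=+24, x -27..27, z 12..60): grip both from above at x=0, z=38. Slide it on the bench. Hooked jaws: pivots x=250, tips x=330, 23 high, open 71 inside, 99 outside; item goes at x=295, y=0 (+-10).
- trigger (a joint): Trigger plate's travel towards the fixed plate (m): 0 let go (48 mm across the handle), 0.015 fully squeezed (33 mm). Spring 12 to 16.5 N lets it go again. Held at 43 to 46 mm the reacher can be slid about with its jaws still nearly open; they close in proportion and meet the nut at about 0.010 (38 mm). 20 to 60 N holds the nut.
- reel_nut: Domed dark steel nut, 80 g, standing on the bench under the riser: round, 34 mm wide up to 22 mm, then a narrower dome, 37 mm high. Origin: centre of its underside. It is in any one of three places in a row about 90 mm apart; the others hold a flat-topped steel ring (34 wide, 22 high) and a square steel block (34 x 28, 26 high), not wanted.
- riser: Fixed clear acrylic riser: board 380 (x) by 180 mm (y), underside 55, top 63 mm up, four 12 mm legs at x=+-182, y=+-82. Reels and a carton to 106 mm stand on its rear half. Origin: on the bench under mid board; x along the row of parts, y to the rear, z up. Front edge at y=-90, towards the reacher and open bench; the nut is 55 to 85 mm behind it. Enter along +y.

How it is judged:
By the outcome, as a careful person would: the job done as asked, in the order asked, and still so for the second after the job is handed in, with the robot touching nothing.
It also fails if it takes over 45 s, if anything falls off the work surface, if the arm or the gripper's body presses on something with over 40 N, if the wrist force passes 120 N, or if a joint passes its speed limit or range.

ROBOT

A 6-joint arm with a two-finger parallel gripper is mounted at the origin on the work surface. World frame = base frame: x ahead of the robot, y to its left, z up, the work surface at z = 0. Lengths are in m, angles in rad, forces in N, time in s.
With the tool pointing down it reaches from about 0.35 to 0.975 m from the base axis. Payload 4.9 kg.
Tool frame: the origin (TCP) lies at the very end of the fingers, on their centre line; the grasp point (between the pads) lies 19 mm behind it; z points along the fingers, y is the line along which they close (so a half turn about z gives the same grasp; the last joint's range is limited). The gripper opens to 85 mm and grips with 20 to 120 N. Pads are 22 mm wide; open, the fingers measure 114 mm over their backs; the gripper's body (76 mm by 85 mm) begins 54 mm behind the grasp point. The pads swing forward as they close: fully open they stand 13 mm farther back than shut.
Start: joints at [1.143, 0.053, 1.613, -0, 1.476, -0.119], TCP at [0.19, 0.595, 0.231] pointing down, gripper open.
Joint ranges: [-3.01, 3.01], [-1.01, 2.22], [0.06, 2.58], [-1.02, 4.17], [0.09, 2.62], [-3.14, 3.14]. Speed limits (rad/s): [2.57, 2.57, 3.14, 3.14, 3.14, 3.14].

INTERFACE

Orientations are given as a rotation vector (axis times angle).
In Python, from station import ctrl, imaging gives the robot as it stands.
- The arm moves only by the tool play_rows, never from a script. Its argument "series" is a list of rows, each a list of 3 entries, a list of its own where there are three numbers: the opening, from 0 (shut) to 1 (fully open), then the shift along the tool's x, y, z each as a share of 0.05 m, from -1 to 1, then the turn, a rotation vector about the tool's x, y, z each as a share of 8 degrees, from -1 to 1. In form: [[grip, [dx, dy, dz], [ax, ay, az]], ...]. A call has 1 to 8 rows; each row shifts and turns the commanded pose from where the row before left it, along the tool's axes as they then stand; what a row does not reach is not made up. A row lasts 1/8 s, in which the tool goes at most 62.5 mm and 10.7 degrees, less where a joint would pass 70% of its speed; a pose out of reach is approached as far as the arm can. A call with a number of a shift or a turn outside -1 to 1 is refused whole. A call with a gripper value outside its range is refused whole. The fingers move at their own pace and stop on an object; "force" is the grip in N (left out, the last holds). Time passes only in rows, so rows that do not move let the fingers close. It gives the time, the measured TCP pose, the force, the opening and the grip force at its end, in the units of the state.
- ctrl.get_obs(): the state, without advancing time (a new reading comes with each control period).
- imaging.get_image(name): name is "side" or "top"; returns a dict with "color" (420x560x3 uint8, blue, green, red), "fx", "fy", "cx", "cy" (pixels), "extrinsics" (4x4, takes a point from world to camera coordinates). Camera axes: x right, y down, z forward; pixel columns grow to the right and rows downward; lengths in m; the calibration is good to about 2 mm. A picture is of the moment at which its call begins. There is no depth.
- ctrl.finish_job(): hands the job in; it is judged then, once.
The state is a dict: "t": time; "q": joint angles; "dq": joint speeds; "effort": joint torques, N m; "tool_pos": TCP position; "tool_rot": TCP orientation; "contact_force": force on the tool from outside, world axes, zero at the start; "wrist_torque": the same for the moment, N m; "opening": finger opening in m; "grip_force": force on a finger pad.
Only numpy, scipy, OpenCV 4.12 (cv2) and the standard library are available. Lean on these libraries where they do the work, as an engineer would, in place of code of your own. Each camera call takes 0.05 s, during which the arm holds its last target. There are 200 camera calls.

## Working session

There is one attempt and no reset: what is moved stays moved. The work goes in short steps, Python scripts to look and compute and a tool call to move; the robot and the scene stay as the last step left them, time stands still between calls to the robot, and variables do not carry over. Pictures are saved under pics/ and viewed, at most 10 in all, crops included, and the job is handed in when it is done.

Besides the shell and the picture viewer there is one more tool, called after "Request:" as name(argument=value, ...), one argument or row to a line, values as JSON. play_rows: Moves the arm, as the interface text tells. Shift numbers are shares of 0.05 m and turn numbers shares of 8 degrees, none past 1 either way. Its arguments: {"type":"object","properties":{"series":{"type":"array"},"force":{"type":"number"}},"required":["series"]}

```bash
mkdir -p pics
cat > h.py <<'E'
import numpy as np,cv2
from station import ctrl,imaging
def ray(im,u,v,z):
    E=np.array(im["extrinsics"]);R=E[:3,:3];t=E[:3,3];c=-R.T@t
    d=R.T@np.array([(u-im["cx"])/im["fx"],(v-im["cy"])/im["fy"],1]);return c+d*(z-c[2])/d[2]
def proj(im,p):
    E=np.array(im["extrinsics"]);q=E[:3,:3]@np.array(p)+E[:3,3];return q[0]/q[2]*im["fx"]+im["cx"],q[1]/q[2]*im["fy"]+im["cy"]
E
python3 - <<'E'
from h import *
for n in("side","top"):
    im=imaging.get_image(n);cv2.imwrite(f"pics/{n}0.png",im["color"])
    E=np.array(im["extrinsics"]);print(n,im["fx"],(-E[:3,:3].T@E[:3,3]).round(3),E[:3,:3].round(2).tolist())
print(ctrl.get_obs())
E
```

```text
side 428.538167654335 [ 0.246 -0.644  0.482] [[0.9, -0.43, 0.01], [-0.22, -0.5, -0.84], [0.36, 0.76, -0.54]]
top 450.1151525371813 [ 0.335 -0.05   0.957] [[0.12, -0.99, 0.0], [-0.96, -0.12, -0.24], [0.24, 0.03, -0.97]]
{'t': 0.1, 'q': array([ 1.14297953e+00,  5.33107101e-02,  1.61417570e+00, -1.38450276e-05,
        1.47598946e+00, -1.19015494e-01]), 'dq': array([-0.00036472, -0.00096444, -0.0033341 , -0.00092532,  0.00218047,
        0.00076464]), 'effort': array([ 3.79726782e-05, -3.94900632e+01, -3.71364534e+01, -8.62560250e-05,
        3.93938928e-03, -2.11935566e-05]), 'tool_pos': array([0.18972269, 0.59491094, 0.23016228]), 'tool_rot': array([-4.83060550e-01, -3.10372958e+00,  2.85366606e-03]), 'contact_force': array([ 0.16026277, -0.31256743, -0.01806782]), 'wrist_torque': array([0.02346466, 0.00407128, 0.02007493]), 'grip_force': 0.0, 'opening': 0.08552027020593508}
```

View pics/side0.png

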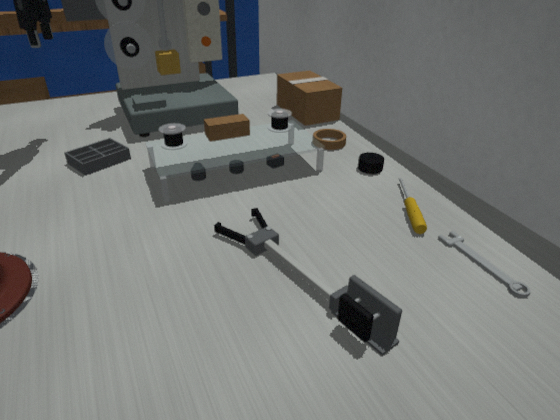

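View pics/top0.png

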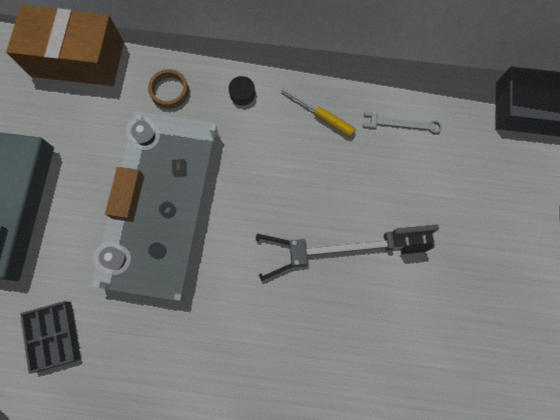

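The side view shows the row under the board at about (198,171), (236,167) and (275,160). The top view shows those parts at (157,251), (167,209) and (179,168), with the reacher handle at (415,240) and the jaw tips at (260,238) and (264,277). I'll enlarge the row to identify the parts.

Run:
```python
from h import *
s=cv2.imread("pics/side0.png")[120:210,140:330];t=cv2.imread("pics/top0.png")[110:300,100:220]
a=cv2.resize(s,None,fx=3,fy=3,interpolation=2);a=cv2.resize(s,(500,237),interpolation=2)
b=cv2.resize(t,(290,459),interpolation=2);c=np.zeros((460,800,3),np.uint8);c[:237,:500]=a;c[:459,505:795]=b
# reacher zoom
r=cv2.imread("pics/top0.png")[210:290,250:450];c[245:445,:500]=cv2.resize(r,(500,200),interpolation=2)
c=np.clip(c.astype(float)*1.5,0,255).astype(np.uint8)
cv2.imwrite("pics/z1.png",c)
```

```text
(no output)
```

View pics/z1.png

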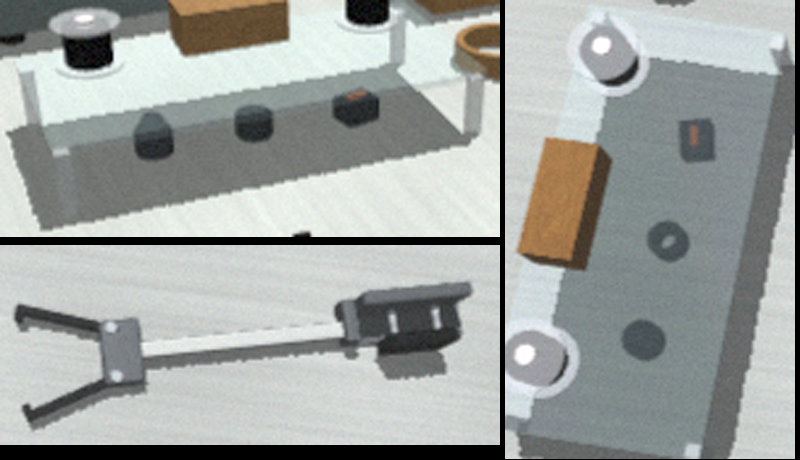

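The domed part is the nut, at top-view pixel (157,251). The ring is in the middle at (167,209) and the block at (179,168). The trigger (black) is on the lower side of the handle in the image, which is reacher +y.

Run:
```python
from h import *
im=imaging.get_image("top");sd=imaging.get_image("side")
P=lambda u,v,z:ray(im,u,v,z)[:2].round(4)
for n,u,v,z in[("nut",157.1,250.7,.018),("ring",167.6,209.5,.011),("blk",179.7,168,.013),("riserFR",217,127,.063),("riserFL",184,299,.063),
 ("piv1",294,242.8,.025),("piv2",296.8,262,.025),("tip1",257.2,236.8,.023),("tip2",261.2,278,.023),("fixA",395.2,230.4,.062),("fixB",438,227.2,.062),("shaftA",307,251.5,.02),("shaftB",385,244.5,.02)]:print(n,P(u,v,z))
# side check of nut
u,v=140+154*190/500,120+135*90/237
print("side nut",ray(sd,u,v,.018)[:2])
g=cv2.cvtColor(im["color"],cv2.COLOR_BGR2GRAY)
# dark blobs in handle/jaws: contour
m=((g<75)).astype(np.uint8);m[:215]=0;m[300:]=0;m[:,:250]=0;m[:,450:]=0
n,l,st,c=cv2.connectedComponentsWithStats(m)
for i in range(1,n):
    if st[i,4]>15:print(st[i],c[i].round(1))
```

```text
nut [0.4488 0.2226]
ring [0.541  0.2191]
blk [0.637  0.2094]
riserFR [0.7223 0.1328]
riserFL [0.3563 0.1396]
piv1 [ 0.5    -0.0607]
piv2 [ 0.4607 -0.0712]
tip1 [0.5034 0.0177]
tip2 [ 0.419  -0.0023]
fixA [ 0.5443 -0.2611]
fixB [ 0.5618 -0.3471]
shaftA [ 0.4859 -0.09  ]
shaftB [ 0.5212 -0.2516]
side nut [0.44900161 0.21732157]
[ 259  228  179   55 1650] [375.8 250.2]
[256 234  35  15 238] [272.9 240.3]
```

Request:
play_rows(
  series=[
    [1,[0,0,0],[0,0,0.94]],
    [1,[0,0,0],[0,0,0.94]],
    [1,[0,0,0],[0,0,0.94]],
    [1,[0,0,0],[0,0,0.94]],
    [1,[0,0,0],[0,0,0.94]],
    [1,[0,0,0],[0,0,0.94]],
    [1,[0,0,0],[0,0,0.94]],
    [1,[0,0,0],[0,0,0.94]],
  ],
  force=30,
)

```text
t: 1.2
tool_pos: [0.1899, 0.5953, 0.2309]
tool_rot: [1.979, 2.44, -0.001]
contact_force: [0.4, -0.0, 0.6]
opening: 0.0857
grip_force: 0.0
```

Request:
play_rows(
  series=[
    [1,[-0.9,0.14,0],[0,0,0]],
    [1,[-0.9,0.14,0],[0,0,0]],
    [1,[-0.9,0.14,0],[0,0,0]],
    [1,[-0.9,0.14,0],[0,0,0]],
    [1,[-0.9,0.14,0],[0,0,0]],
    [1,[-0.9,0.14,0],[0,0,0]],
    [1,[-0.9,0.14,0],[0,0,0]],
    [1,[-0.9,0.14,0],[0,0,0]],
  ],
)

```text
t: 2.2
tool_pos: [0.3206, 0.2539, 0.2312]
tool_rot: [1.973, 2.444, 0.001]
contact_force: [0.5, -0.2, 0.2]
opening: 0.0854
grip_force: 0.0
```

Request:
play_rows(
  series=[
    [1,[-0.9,0.14,0],[0,0,0]],
    [1,[-0.9,0.14,0],[0,0,0]],
    [1,[-0.9,0.14,0],[0,0,0]],
    [1,[-0.9,0.14,0],[0,0,0]],
    [1,[-0.9,0.14,0],[0,0,0]],
    [1,[-0.9,0.14,0],[0,0,0]],
    [1,[-0.9,0.14,0],[0,0,0]],
    [1,[-0.9,0.14,0],[0,0,0]],
  ],
)

```text
t: 3.2
tool_pos: [0.4512, -0.0864, 0.2312]
tool_rot: [1.974, 2.444, 0.0]
contact_force: [1.2, 1.1, -0.4]
opening: 0.0857
grip_force: 0.0
```

Request:
play_rows(
  series=[
    [1,[-0.955,0.12,0],[0,0,0]],
    [1,[-0.955,0.12,0],[0,0,0]],
    [1,[-0.955,0.12,0],[0,0,0]],
    [1,[-0.955,0.12,0],[0,0,0]],
    [1,[-0.955,0.12,0],[0,0,0]],
    [1,[0,0,0.98],[0,0,0]],
    [1,[0,0,0.98],[0,0,0]],
    [1,[0,0,0.98],[0,0,0]],
  ],
)

```text
t: 4.2
tool_pos: [0.5303, -0.3121, 0.0827]
tool_rot: [1.974, 2.444, 0.0]
contact_force: [-0.2, -0.3, 0.7]
opening: 0.0856
grip_force: 0.0
```

Run:
```python
from h import *
c=np.zeros((600,800,3),np.uint8)
for k,(n,y,x) in enumerate([("side",230,270),("top",170,330)]):
    im=imaging.get_image(n)
    o=ctrl.get_obs();print(o["tool_pos"],n,proj(im,o["tool_pos"]),proj(im,o["tool_pos"]*[1,1,0]+[0,0,.038]))
    p=im["color"][y:y+150,x:x+150];c[:390,k*400:k*400+390]=cv2.resize(p,(390,390),interpolation=2)
cv2.imwrite("pics/z2.png",np.clip(c[:400]*1.5,0,255).astype(np.uint8))
```

```text
[ 0.52603637 -0.30890271  0.07447745] side (np.float64(359.92701378930934), np.float64(292.05431567127437)) (np.float64(356.9842152586267), np.float64(311.2426345096768))
[ 0.5261755  -0.30882227  0.07689584] top (np.float64(420.5087796426206), np.float64(240.7483544868855)) (np.float64(414.7693017791693), np.float64(244.07167728257744))
```

View pics/z2.png

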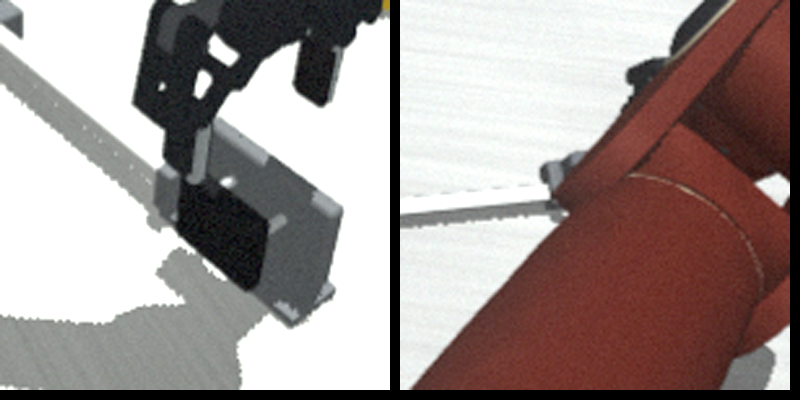

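The side crop shows the trigger's top edge from about (180,180) to (270,215), and the near finger above its front end at (190,178). I'll work out the offset from that.

Run:
```python
from h import *
im=imaging.get_image("side");o=ctrl.get_obs();print(o["tool_pos"],o["contact_force"],o["tool_rot"])
f=lambda a,b,z:ray(im,270+a/2.6,230+b/2.6,z)[:2]
A,B=f(180,180,.06),f(270,215,.06);C=f(255,290,.012);D=f(340,208,.062);F=f(212,120,.062)
print(A,B,C,D,F,np.degrees(np.arctan2(*(A-B)[::-1])),np.degrees(np.arctan2(*(F-D)[::-1])))
a=np.radians(102);y=np.array([-np.sin(a),np.cos(a)])
print("origin from trigger",(A+B)/2-.024*y,"from rear",C+.027*np.array([np.cos(a),np.sin(a)])-.024*y)
```

```text
[ 0.52827169 -0.31031676  0.08084533] [ 0.98410784 -0.06664362 -0.07563155] [-1.96919359e+00 -2.43812259e+00  3.62543459e-04]
[ 0.50236239 -0.29687157] [ 0.53100002 -0.33693158] [ 0.52516544 -0.34233193] [ 0.56499319 -0.34930792] [ 0.54194642 -0.26622472] 125.55977079568869 105.50369022326191
origin from trigger [ 0.54015675 -0.31191169] from rear [ 0.54302737 -0.31093207]
```

Request:
play_rows(
  series=[
    [1,[0,0.12,0],[0,0,0]],
    [1,[0,0,0.3],[0,0,0]],
    [1,[0,0,0.4],[0,0,0]],
    [1,[0,0,0.4],[0,0,0]],
    [1,[0,0,0.18],[0,0,0]],
    [1,[0,0,0],[0,0,0]],
    [1,[0,0,0],[0,0,0]],
  ],
)

```text
t: 5.22
tool_pos: [0.5368, -0.3111, 0.0209]
tool_rot: [1.973, 2.443, 0.0]
contact_force: [0.6, 1.1, 0.7]
opening: 0.0855
grip_force: 0.0
```

Request:
play_rows(
  series=[
    [0.6,[0,0,0],[0,0,0]],
    [0.6,[0,0,0],[0,0,0]],
    [0.6,[0,0,0],[0,0,0]],
    [0.55,[0,0,0],[0,0,0]],
    [0.54,[0,0,0],[0,0,0]],
    [0.53,[0,0,0],[0,0,0]],
    [0.53,[0,0,0],[0,0,0]],
  ],
  force=30,
)

```text
t: 6.1
tool_pos: [0.5373, -0.3109, 0.0212]
tool_rot: [1.973, 2.442, 0.001]
contact_force: [1.7, 1.5, 4.9]
opening: 0.0454
grip_force: 14.0
```

Run:
```python
from h import *
c=np.zeros((500,800,3),np.uint8)
for k,(n,y,x) in enumerate([("side",140,180),("top",200,240)]):
    im=imaging.get_image(n)
    p=im["color"][y:y+200,x:x+160];c[:500,k*400:k*400+400]=cv2.resize(p,(400,500),interpolation=2)
o=ctrl.get_obs();print(o["tool_pos"],o["opening"],o["grip_force"])
cv2.imwrite("pics/z3.png",np.clip(c*1.5,0,255).astype(np.uint8))
```

```text
[ 0.53730482 -0.31092602  0.02117751] 0.04529047737740415 14.015135765075684
```

View pics/z3.png

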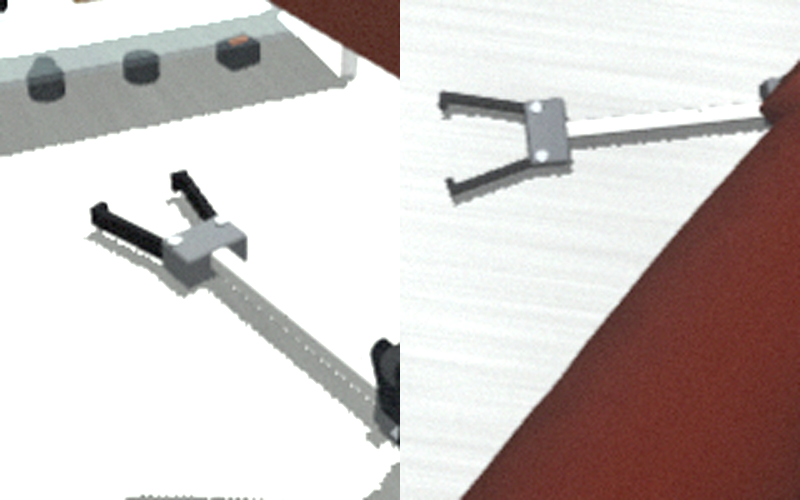

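The top crop puts the jaw tips at full-image (256,239) and (261,276), and the pivots at (294,243) and (296,262). The jaws are still nearly open and the reacher is held straight.

Run:
```python
from h import *
im=imaging.get_image("top");sd=imaging.get_image("side");o=ctrl.get_obs()
P=lambda u,v,z:ray(im,u,v,z)[:2]
S=lambda a,b,z:ray(sd,180+a/2.5,140+b/2.5,z)[:2]
t=(P(256.5,239)+P(261,276))/2 if 0 else None
t1,t2=P(256.5,239,.023),P(261,276,.023);p1,p2=P(294,242.8,.025),P(296.4,262.4,.025)
tm,pm=(t1+t2)/2,(p1+p2)/2
print("top tips",t1,t2,tm,"piv",pm)
s1,s2=S(98,210,.023),S(180,178,.023);print("side tips",s1,s2,(s1+s2)/2)
from scipy.spatial.transform import Rotation as R
M=R.from_rotvec(o["tool_rot"]).as_matrix();x,y=M[:2,0],M[:2,1];tc=o["tool_pos"][:2]
print("yaw",np.degrees(np.arctan2(x[1],x[0])))
og=tc-.0013*y
for q in(tm,pm,(s1+s2)/2):print("in tool frame",(q-tc)@x,(q-tc)@y)
n=np.array([.449,.220]);print("nut",(n-tc)@x,(n-tc)@y)
# riser front edge by side view: board lower front corners
for u,v in((164.7,176),(322,147)):print(ray(sd,u,v,.055)[:2])
```

```text
top tips [0.49860417 0.01850563] [ 0.42298016 -0.00129414] [0.46079217 0.00860574] piv [ 0.47988408 -0.06562647]
side tips [ 0.42402751 -0.00829577] [0.49557708 0.00690416] [ 0.45980229 -0.00069581]
yaw 102.14495256157154
in tool frame 0.32852020614430205 -0.0075822833310016935
in tool frame 0.2519328085417505 -0.004535228964819671
in tool frame 0.3196350986807835 -0.01050692823725266
nut 0.5376639155305446 0.025364155834197266
[0.36386728 0.15660715]
[0.73070854 0.14895023]
```

Request:
play_rows(
  series=[
    [0.53,[0,0,0],[0,0,0.3]],
    [0.53,[0,0,0],[0,0,0.4]],
    [0.53,[0,0,0],[0,0,0.4]],
    [0.53,[0,0,0],[0,0,0.4]],
    [0.53,[0,0,0],[0,0,0.34]],
    [0.53,[0,0,0],[0,0,0]],
    [0.53,[0,0,0],[0,0,0]],
  ],
)

```text
t: 7.18
tool_pos: [0.5362, -0.3114, 0.0211]
tool_rot: [2.271, 2.171, -0.002]
contact_force: [-2.2, -0.4, 7.4]
opening: 0.0453
grip_force: 11.9
```

Request:
play_rows(
  series=[
    [0.53,[0.15,-0.2,0],[0,0,0]],
    [0.53,[0.25,-0.32,0],[0,0,0]],
    [0.53,[0.28,-0.36,0],[0,0,0]],
    [0.53,[0.28,-0.36,0],[0,0,0]],
    [0.53,[0.28,-0.36,0],[0,0,0]],
    [0.53,[0.2,-0.26,0],[0,0,0]],
    [0.53,[0.09,-0.1,0],[0,0,0]],
    [0.53,[0,0,0],[0,0,0]],
  ],
)

```text
t: 8.18
tool_pos: [0.4419, -0.2301, 0.0211]
tool_rot: [2.269, 2.17, -0.0]
contact_force: [1.2, -1.6, 7.1]
opening: 0.0453
grip_force: 13.4
```

```bash
cat > look.py <<'E'
from h import *
import sys
c=np.zeros((400,800,3),np.uint8)
for k,(n,y,x) in enumerate([("side",130,150),("top",190,130)]):
    im=imaging.get_image(n)
    p=im["color"][y:y+160,x:x+160];c[:,k*400:k*400+400]=cv2.resize(p,(400,400),interpolation=2)
o=ctrl.get_obs();print(o["tool_pos"],o["tool_rot"],o["opening"],o["grip_force"],o["contact_force"])
cv2.imwrite(sys.argv[1],np.clip(c*1.5,0,255).astype(np.uint8))
E
python3 look.py pics/z4.png
```

```text
[ 0.44198185 -0.2301057   0.02108209] [ 2.27011839e+00  2.17060192e+00 -3.37468525e-04] 0.045437855276662484 13.183446228504181 [ 0.5021839  -1.63732675  8.64882589]
```

View pics/z4.png

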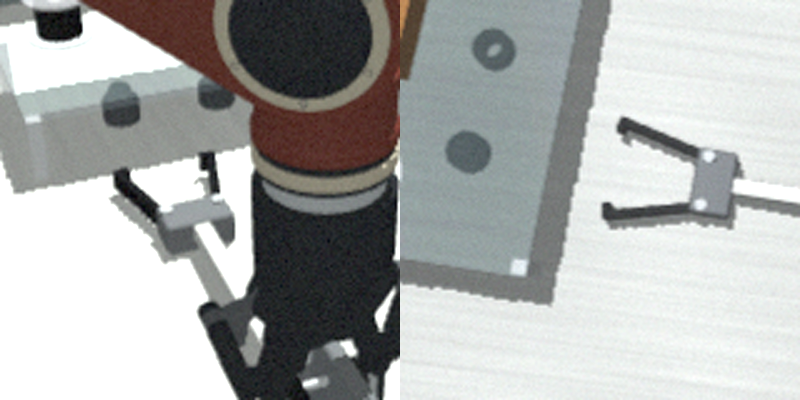

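The top crop shows the jaws lined up ahead of the riser with tips at full-image (218,239) and (212,275). The nut is at (157,251), and the edge is clear.

```bash
cat > m.py <<'E'
from h import *
from scipy.spatial.transform import Rotation as R
im=imaging.get_image("top");o=ctrl.get_obs()
P=lambda u,v,z:ray(im,u,v,z)[:2]
M=R.from_rotvec(o["tool_rot"]).as_matrix();x,y=M[:2,0],M[:2,1];tc=o["tool_pos"][:2]
t=(P(218.5,239,.023)+P(212.2,275,.023))/2;p=(P(253.6,252.4,.025)+P(249.6,271.6,.025))/2
n=np.array([.449,.220])
d=(t-p)/np.linalg.norm(t-p);print("yaw",np.degrees(np.arctan2(x[1],x[0])),"reacher",np.degrees(np.arctan2(d[1],d[0])))
for q in(t,p,n):print(q,(q-tc)@x,(q-tc)@y)
E
python3 m.py
```

```text
yaw 87.43079213973071 reacher 88.90260896368021
[0.45058264 0.09836619] 0.328500852030482 -0.0061005093353851125
[0.4491164  0.02182182] 0.25196770665339463 -0.004134094705567916
[0.449 0.22 ] 0.4499414329616977 -0.013133920145937866
```

Request:
play_rows(
  series=[
    [0.53,[0.2,-0.08,0],[0,0,0]],
    [0.53,[0.4,-0.08,0],[0,0,0]],
    [0.53,[0.5,0,0],[0,0,0]],
    [0.53,[0.5,0,0],[0,0,0]],
    [0.53,[0.5,0,0],[0,0,0]],
    [0.53,[0.4,0,0],[0,0,0]],
    [0.53,[0.2,0,0],[0,0,0]],
    [0.53,[0,0,0],[0,0,0]],
  ],
)

```text
t: 9.32
tool_pos: [0.4402, -0.0944, 0.021]
tool_rot: [2.268, 2.172, -0.001]
contact_force: [1.2, -1.9, 8.3]
opening: 0.0454
grip_force: 13.4
```

```bash
sed -i 's/("top",190,130)/("top",180,100)/' look.py; python3 look.py pics/z5.png
```

```text
[ 0.44019823 -0.09439941  0.02106149] [2.26925698e+00 2.17198965e+00 3.00603071e-04] 0.045210456906098324 13.38491678237915 [ 1.4937519  -1.10798341  9.01916139]
```

View pics/z5.png

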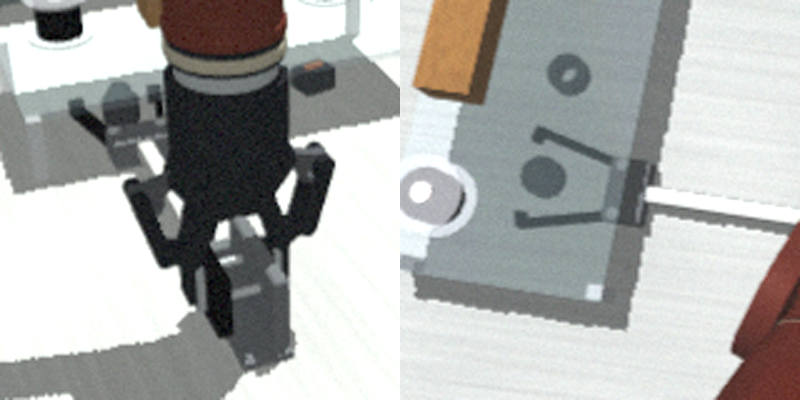

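The nut at crop pixel (543,177) is between the jaws, near the tips, and centred to about 2 mm. It needs 20 mm more forward before the squeeze.

Request:
play_rows(
  series=[
    [0.53,[0.2,0,0],[0,0,0]],
    [0.53,[0.2,0,0],[0,0,0]],
    [0.53,[0,0,0],[0,0,0]],
    [0.5,[0,0,0],[0,0,0]],
    [0.47,[0,0,0],[0,0,0]],
    [0.44,[0,0,0],[0,0,0]],
    [0.4,[0,0,0],[0,0,0]],
    [0.35,[0,0,0],[0,0,0]],
  ],
  force=40,
)

```text
t: 10.42
tool_pos: [0.4438, -0.0753, 0.0227]
tool_rot: [2.267, 2.167, 0.006]
contact_force: [5.1, -1.2, 10.6]
opening: 0.0364
grip_force: 40.2
```

Request:
play_rows(
  series=[
    [0.3,[0,0,0],[0,0,0]],
    [0.3,[0,0,0],[0,0,0]],
    [0.3,[0,0,0],[0,0,0]],
  ],
)

```text
t: 10.8
tool_pos: [0.4438, -0.0753, 0.0226]
tool_rot: [2.267, 2.167, 0.006]
contact_force: [6.1, -1.3, 10.5]
opening: 0.0366
grip_force: 40.2
```

Squeezing stopped at 36.6 mm at 40 N, short of the 33 mm full squeeze, so the nut is held. Now I draw it straight back.

Request:
play_rows(
  series=[
    [0.3,[-0.15,0,0],[0,0,0]],
    [0.3,[-0.3,0,0],[0,0,0]],
    [0.3,[-0.4,0,0],[0,0,0]],
    [0.3,[-0.4,0,0],[0,0,0]],
    [0.3,[-0.4,0,0],[0,0,0]],
    [0.3,[-0.4,0,0],[0,0,0]],
    [0.3,[-0.4,0,0],[0,0,0]],
    [0.3,[-0.4,0,0],[0,0,0]],
  ],
)

```text
t: 11.8
tool_pos: [0.4359, -0.214, 0.0225]
tool_rot: [-2.268, -2.166, -0.011]
contact_force: [2.5, 17.7, 23.2]
opening: 0.0365
grip_force: 42.0
```

Request:
play_rows(
  series=[
    [0.3,[-0.4,0,0],[0,0,0]],
    [0.3,[-0.4,0,0],[0,0,0]],
    [0.3,[-0.4,0,0],[0,0,0]],
    [0.3,[-0.4,0,0],[0,0,0]],
    [0.3,[-0.3,0,0],[0,0,0]],
    [0.3,[-0.2,0,0],[0,0,0]],
    [0.3,[0,0,0],[0,0,0]],
  ],
)

```text
t: 12.68
tool_pos: [0.431, -0.3198, 0.0224]
tool_rot: [-2.269, -2.168, -0.007]
contact_force: [1.2, 10.2, 20.3]
opening: 0.0365
grip_force: 41.5
```

```bash
sed -i 's/("top",180,100)/("top",180,200)/' look.py; python3 look.py pics/z6.png
```

```text
[ 0.43102325 -0.31982909  0.02245399] [-2.26950396 -2.16850035 -0.00684685] 0.0366096987739581 41.396756172180176 [ 1.41067065 10.77119615 19.62623406]
```

View pics/z6.png

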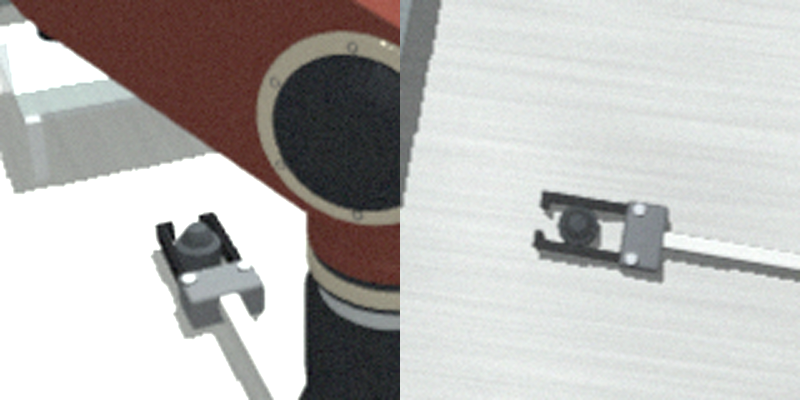

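The nut stands upright in the closed jaws on open bench at crop pixel (578,226), well clear of the riser edge. Now I release gently and lift off.

Request:
play_rows(
  series=[
    [0.46,[0,0,0],[0,0,0]],
    [0.49,[0,0,0],[0,0,0]],
    [0.52,[0,0,0],[0,0,0]],
    [0.55,[0,0,0],[0,0,0]],
    [0.6,[0,0,0],[0,0,0]],
    [0.8,[0,0,0],[0,0,0]],
    [1,[0,0,0],[0,0,0]],
    [1,[0,0,0],[0,0,0]],
  ],
)

```text
t: 13.78
tool_pos: [0.4295, -0.3217, 0.0199]
tool_rot: [-2.27, -2.17, 0.0]
contact_force: [-0.5, 0.2, -1.0]
opening: 0.0852
grip_force: 0.0
```

Request:
play_rows(
  series=[
    [1,[0,0,0],[0,0,0]],
    [1,[0,0,-0.2],[0,0,0]],
    [1,[0,0,-0.4],[0,0,0]],
    [1,[0,0,-0.6],[0,0,0]],
    [1,[0,0,-0.8],[0,0,0]],
    [1,[0,0,-0.8],[0,0,0]],
    [1,[0,0,-0.6],[0,0,0]],
    [1,[0,0,-0.2],[0,0,0]],
  ],
)

```text
t: 14.78
tool_pos: [0.4307, -0.3229, 0.2037]
tool_rot: [2.267, 2.167, 0.0]
contact_force: [0.3, 0.1, -0.2]
opening: 0.0854
grip_force: 0.0
```

```bash
python3 look.py pics/z7.png
```

```text
[ 0.43016751 -0.32236553  0.20164724] [2.26899816e+00 2.16931061e+00 9.39473047e-05] 0.08579538764308023 0.0 [-1.10012684  0.50862588 -0.21181554]
```

View pics/z7.png

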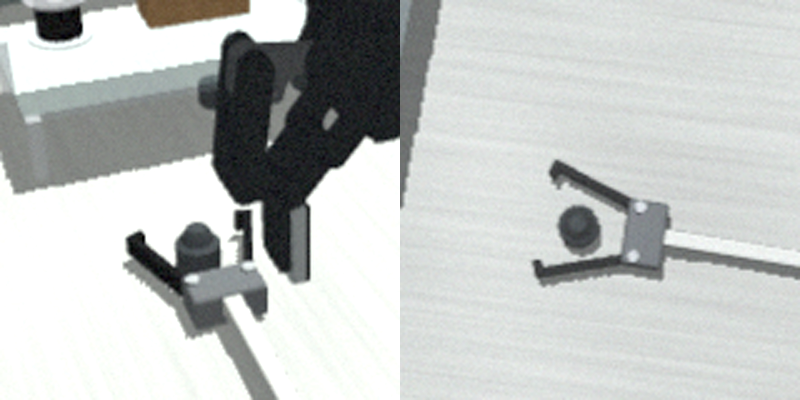

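The jaws are open again, the nut stands upright between them at crop pixel (578,228) on open bench, and the gripper is clear.

```bash
python3 -c "
from station import ctrl
print(ctrl.finish_job())"
```

```text
the job is handed in; nothing more can be done
None
```

The reel nut is out from under the riser, standing upright on the open bench in front between the reopened reacher jaws; the robot is clear and the job was handed in at about 15 s (no verdict was returned).

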